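# Set polished specimens out to drain on the sprung tilt plate

### The job

Set the polished specimens out to drain. Press the sprung drain plate down level until its catch holds it by itself, stand every mounted specimen on it inside the rim, flat on the plate with the polished face up and none on top of another, and only then pull the catch's spring knob out to its stop and let it go, so that the plate rises to its slope with all the specimens still standing on it. Leave the two bare steel die plugs and the loupe where they are.

Things in the scene. Friction and masses are not known exactly. Their poses are not given: they have to be found in the camera images.
- plate (a joint): angle in rad of the sprung drain plate: 0 = level, 0.36 = fully risen (its rest position: the edge away from the hinge stands high). A damped spring lifts it; pressing it down at the press pad takes about 5 to 15 N, slowly. It can be pressed a little below level, to -0.035; on the way down the catch snaps over a lug on the plate's side by itself once it is pressed to about -0.01, and once let go the plate then rests against the catch at about 0.00
- plate_mid (a point): middle of the drain plate's upper face (steel, 125 mm along its x and 210 mm along its y, rim 4 mm wide standing 4 mm above the face all round). z is the plate's normal, x points up the slope from the hinge to the free edge, y along the hinge. The hinge axis runs parallel to y, 64.5 mm behind this point along -x and 6 mm below it. The face is 40 mm above the bench when level. Stand position and heading (yaw) vary
- press_pad (a point): centre of the top of the black rubber press pad, 20 x 44 mm, a tongue on the middle of the plate's free (rising) edge, outside the rim; 140 mm from the hinge axis; moves with the plate; same axes as plate_mid
- catch (a joint): travel in m of the spring catch's pull knob: 0 = home (spring returns it), 0.018 = pulled fully out to its stop. It takes about 3 N to start and 6 N at the stop, plus about 1 N of friction while it holds the plate. From about 7 mm on a level plate is freed, and then rises by itself in about 1 to 2 s
- pull_knob (a point): centre of the black round pull knob of the spring catch, a disc 26 mm in diameter and 14 mm thick whose axis is level, beside the plate 44 mm above the bench. Its +y axis points to the plate; it is pulled out along its -y, away from the plate. Between knob and plate stands the grey catch housing, 56 mm tall, 11 mm from the knob's inner face
- specimen_0_mid (a point): centre of a mounted specimen: a disc 30 mm in diameter and 18 mm tall with a metal inset on its top (polished) face; about 30 g; z up out of the polished face; stands face up on the bench at the start; may be absent
- specimen_0: the same specimen; origin at the centre of its underside
- specimen_1_mid (a point): centre of a mounted specimen: a disc 30 mm in diameter and 21 mm tall with a metal inset on its top (polished) face; about 30 g; z up out of the polished face; stands face up on the bench at the start; may be absent
- specimen_1: the same specimen; origin at the centre of its underside
- specimen_2_mid (a point): centre of a mounted specimen: a disc 30 mm in diameter and 16 mm tall with a metal inset on its top (polished) face; about 30 g; z up out of the polished face; stands face up on the bench at the start; may be absent
- specimen_2: the same specimen; origin at the centre of its underside
- specimen_3_mid (a point): centre of a mounted specimen: a disc 30 mm in diameter and 19 mm tall with a metal inset on its top (polished) face; about 30 g; z up out of the polished face; stands face up on the bench at the start; may be absent
- specimen_3: the same specimen; origin at the centre of its underside
- specimen_4_mid (a point): centre of a mounted specimen: a disc 30 mm in diameter and 17 mm tall with a metal inset on its top (polished) face; about 30 g; z up out of the polished face; stands face up on the bench at the start; may be absent
- specimen_4: the same specimen; origin at the centre of its underside
- specimen_5_mid (a point): centre of a mounted specimen: a disc 30 mm in diameter and 18 mm tall with a metal inset on its top (polished) face; about 30 g; z up out of the polished face; stands face up on the bench at the start; may be absent
- specimen_5: the same specimen; origin at the centre of its underside
- die_plug_0: bare steel die plug, 29 mm in diameter, 30 mm tall; a bystander, not to be disturbed; origin at the centre of its underside
- die_plug_1: bare steel die plug, 29 mm in diameter, 22 mm tall; a bystander, not to be disturbed; origin at the centre of its underside
- loupe: black loupe, 38 mm in diameter, 34 mm tall, waisted; a bystander, not to be disturbed; origin at the centre of its underside
Mind the look-alikes: they are no part of the job. What is shaped like the specimen_4 but blue or pink is not meant.

How it is judged:
By the outcome, as a careful person would: the job done as asked, in the order asked, and still so for the second after the job is handed in, with the robot touching nothing.
Of specimen_0, specimen_1, specimen_2, specimen_3, specimen_4, specimen_5 only 4 to 6 are there at a start; the rules pass over those that are not, and their reading is None.
At some moment in a run one of specimen_0, specimen_1, specimen_2, specimen_3, specimen_4, specimen_5 may be knocked a few centimetres aside while the robot is not near it.
It also fails if it takes over 208 s, if anything falls off the work surface, if the arm or the gripper's body presses on something with over 40 N, if the wrist force passes 120 N, or if a joint passes its speed limit or range.

### The arm

A 6-joint arm with a two-finger parallel gripper is mounted at the origin on a cart in front of the work surface, level with it; the furniture and walls round the work are solid. World frame = base frame: x ahead of the robot, y to its left, z up, the work surface at z = 0. Lengths are in m, angles in rad, forces in N, time in s.
With the tool pointing down it reaches from about 0.275 to 1 m from the base axis. Payload 8.4 kg.
Tool frame: the origin (TCP) lies on the centre line of the jaws, within the pads' length; the fingertips stand 17 mm ahead of it and the grasp point (between the pads) lies 2 mm behind it (bot.tcp_to_tips is the z of the fingertips in the tool frame, in m); z points along the fingers, y is the line along which they close (so a half turn about z gives the same grasp; the last joint's range is limited). The gripper opens to 85 mm and grips with 20 to 120 N. Pads are 22 mm wide; open, the fingers measure 114 mm over their backs; the gripper's body (76 mm by 85 mm) begins 54 mm behind the grasp point. The pads swing forward as they close: fully open they stand 13 mm farther back than shut.
Start: joints at [-1.203, 0.353, 1.633, -0, 1.155, -0.002], TCP at [0.226, -0.583, 0.248] pointing down, gripper open.
Joint ranges: [-2.63, 2.63], [-0.92, 2.1], [0.06, 2.66], [-1.3, 4.44], [0, 2.69], [-3.02, 3.02]. Speed limits (rad/s): [2.22, 2.22, 2.79, 3.14, 3.14, 3.14].

### API

Orientations are given as a unit quaternion [x, y, z, w].
In Python, from workcell import bot, hand, kinematics, get_obs, vision, hand_in gives the robot as it stands. The module is installed in compiled form; this text tells all that it offers. Calls block until the motion is done:
- bot.reach(position, orientation): joint-space move of the TCP to a pose.
- bot.servo_line(position, ori=None, velocity=0.15): straight line of the TCP; ori=None keeps the orientation; velocity is the mean speed in m/s.
- bot.goto_joints(angles): joint-space move.
- hand.move_gripper(opening, strength=None): finger opening in m; strength is the grip in N (None keeps the last); returns when the fingers have stopped.
- bot.dwell(seconds).
- kinematics.solve_ik(position, orientation): joint angles nearest the present ones, or None.
- get_obs(): the state.
- vision.read_camera(name): name is "side" or "top"; returns a dict with "frame" (400x640x3 uint8, red, green, blue), "intrinsics" (3x3 intrinsics, pixels), "view" (4x4, takes a point from world to camera coordinates). Camera axes: x right, y down, z forward; pixel columns grow to the right and rows downward; lengths in m; the calibration is good to about 2 mm. A picture is of the moment at which its call begins. There is no depth.
A pose or a line that the arm cannot do raises bot.IKError and nothing moves.
- hand_in(): hands the job in; it is judged then, once.
The state is a dict: "time_s": time; "joint_pos": joint angles; "joint_vel": joint speeds; "joint_efforts": joint torques, N m; "position": TCP position; "orientation": TCP orientation; "wrist_force": force on the tool from outside, world axes, zero at the start; "ft_torque": the same for the moment, N m; "gripper_width": finger opening in m; "grip_force": force on a finger pad.
Only numpy, scipy, OpenCV 4.12 (cv2) and the standard library are available. Lean on these libraries where they do the work, as an engineer would, in place of code of your own. Each camera call takes 0.05 s, during which the arm holds its last target. There are 200 camera calls.

## Working session

There is one attempt and no reset: what is moved stays moved. The work goes in short steps, each a Python script; the robot and the scene stay as the last script left them, time stands still between calls to the robot, and variables do not carry over. Pictures are saved under pics/ and viewed, at most 14 in all, crops included, and the job is handed in when it is done.

```bash
mkdir -p pics; ls
python3 - <<'E'
from workcell import bot,hand,get_obs,vision
import cv2,numpy as np
np.set_printoptions(precision=4,suppress=True)
for n in("top","side"):
    r=vision.read_camera(n); cv2.imwrite(f"pics/{n}0.png",r["frame"][:,:,::-1]); print(n,r["intrinsics"],r["view"])
o=get_obs();print(o["time_s"],o["position"],o["orientation"],bot.tcp_to_tips)
E
```

```text
pics
top [[390.3491   0.     325.2388]
 [  0.     390.3491 197.5614]
 [  0.       0.       1.    ]] [[ 0.0068 -1.      0.0026 -0.0707]
 [-0.9956 -0.007  -0.0933  0.5849]
 [ 0.0933 -0.002  -0.9956  0.876 ]
 [ 0.      0.      0.      1.    ]]
side [[368.3622   0.     320.3151]
 [  0.     368.3622 200.5208]
 [  0.       0.       1.    ]] [[-0.931  -0.3647 -0.0134  0.5139]
 [-0.2475  0.6579 -0.7113  0.2192]
 [ 0.2682 -0.6589 -0.7028  0.9026]
 [ 0.      0.      0.      1.    ]]
0.1 [ 0.2257 -0.5824  0.2476] [ 0.983   0.1838 -0.0001 -0.0006] 0.017
```

View pics/top0.png

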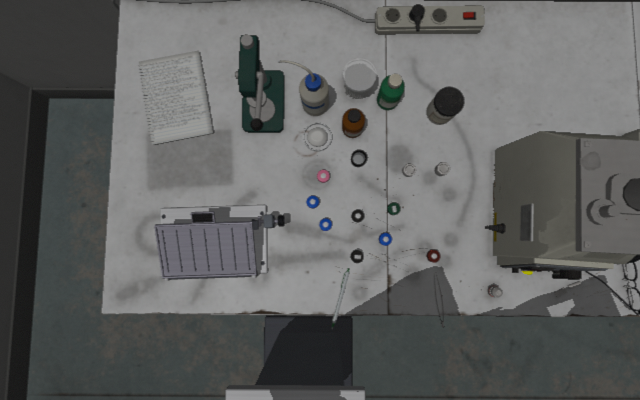

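View pics/side0.png

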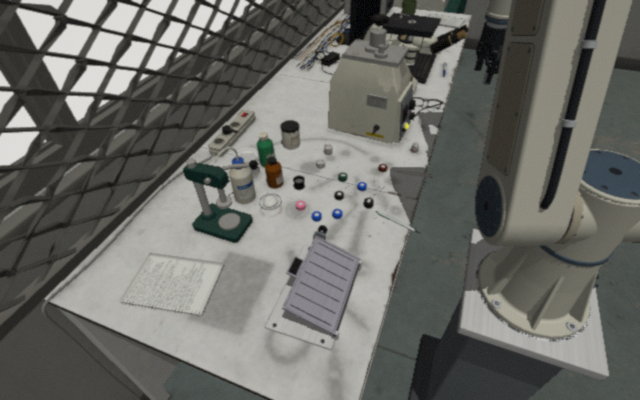

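The plate is at about (208,250) in the top view, with the pad at (203,217) and the knob at (284,219). Possible specimens are black (358,215), black (357,256), green (394,208) and dark red (433,255). Look-alikes to leave are blue (313,201), (326,224), (385,239), pink (323,176), the loupe (359,158), and the grey plugs (408,170), (442,169) and (495,290). I'll check the choice in a close crop.

Run:
```python
import cv2,numpy as np
a=cv2.imread("pics/top0.png")
c=cv2.resize(a[145:305,295:510],None,fx=3.7,fy=3.7,interpolation=cv2.INTER_CUBIC)
cv2.imwrite("pics/c1.png",c)
b=cv2.imread("pics/side0.png")
l=cv2.resize(a[195:290,145:300],(798,489),interpolation=cv2.INTER_CUBIC)
cv2.imwrite("pics/c2.png",l)
```

```text
(no output)
```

View pics/c1.png

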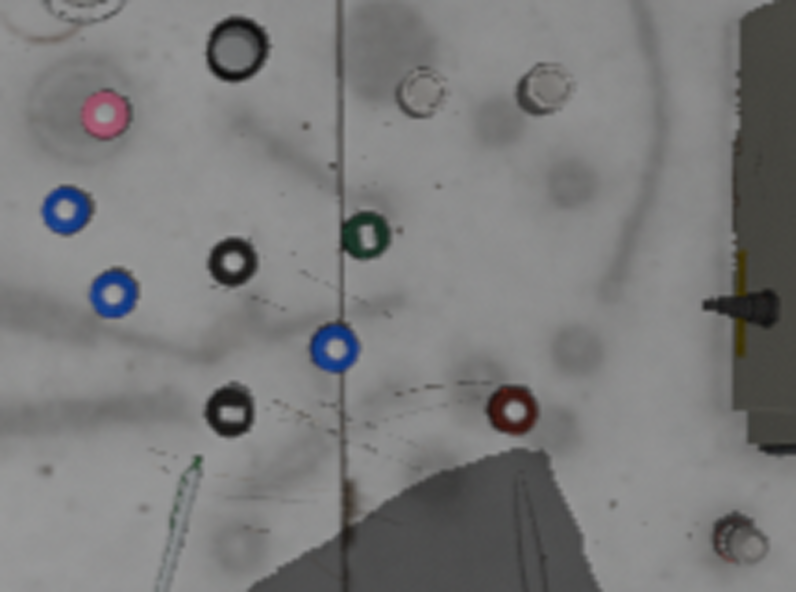

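View pics/c2.png

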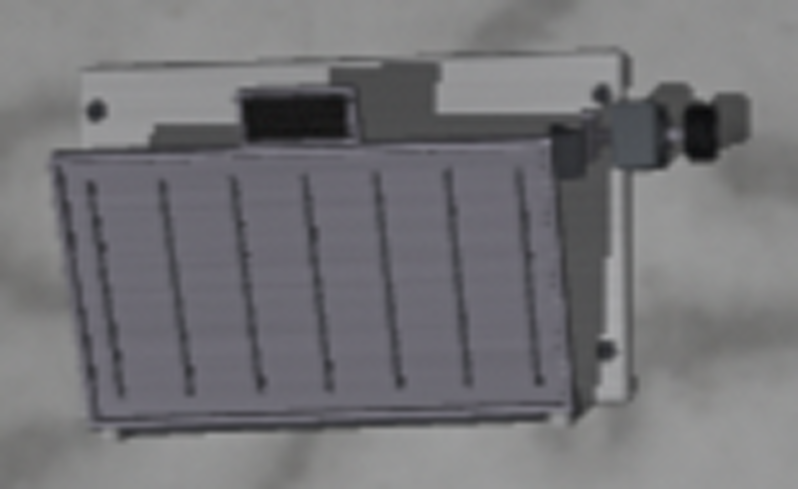

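Run:
```python
import cv2,numpy as np
b=cv2.imread("pics/side0.png")
c=cv2.resize(b[125:245,270:430],(800,600),interpolation=cv2.INTER_CUBIC)
cv2.imwrite("pics/c3.png",c)
```

```text
(no output)
```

View pics/c3.png

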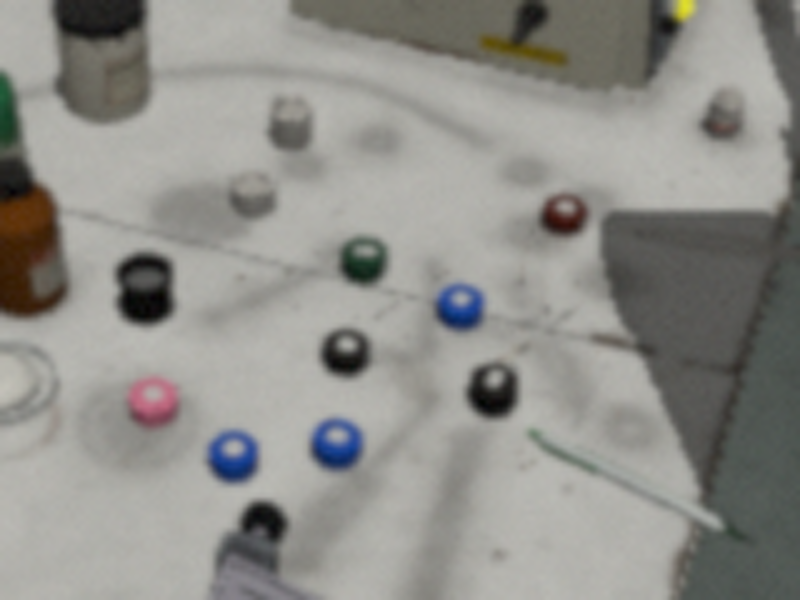

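Top crop: black round (233,262), black rect (229,411), green rect (366,236) and dark red (513,411) are the four specimens. The three blue and one pink are look-alikes, the large black ring is the loupe, and the two plain grey discs at (422,92) and (546,88) are the die plugs. The object at (740,540) is a small red-grey bystander, not a mounted specimen. The plate's free edge and pad face away from the robot, and the knob is on its -y side.

```bash
cat > h.py <<'E'
from workcell import bot,hand,kinematics,get_obs,vision,hand_in
import cv2,numpy as np
from scipy.spatial.transform import Rotation as R
np.set_printoptions(precision=4,suppress=True)
def ray(r,uv):
    V=r["view"];d=np.linalg.inv(r["intrinsics"])@[uv[0],uv[1],1.]
    return -V[:3,:3].T@V[:3,3], V[:3,:3].T@d
def onz(r,uv,z):
    c,d=ray(r,uv);return c+d*(z-c[2])/d[2]
def tri(r1,u1,r2,u2):
    c1,d1=ray(r1,u1);c2,d2=ray(r2,u2)
    s=np.linalg.lstsq(np.c_[d1,-d2],c2-c1,rcond=None)[0]
    a,b=c1+s[0]*d1,c2+s[1]*d2
    return (a+b)/2,np.linalg.norm(a-b)
def blobs(f,kind,amin=20):
    h=cv2.cvtColor(f,cv2.COLOR_RGB2HSV).astype(int);H,S,V=h[...,0],h[...,1],h[...,2]
    m={"black":(V<50)&(S<110),"green":(H>60)&(H<95)&(S>90)&(V<120),"red":((H<10)|(H>170))&(S>100)&(V<130)}[kind]
    n,_,st,_=cv2.connectedComponentsWithStats(m.astype(np.uint8))
    out=[]
    for c in cv2.findContours(m.astype(np.uint8),cv2.RETR_EXTERNAL,cv2.CHAIN_APPROX_NONE)[0]:
        (u,v),(a,b),_=cv2.minAreaRect(c)
        if cv2.contourArea(c)>amin: M=cv2.moments(c);out.append((M['m10']/M['m00'],M['m01']/M['m00'],cv2.contourArea(c),a,b))
    return out
def specs(r,z=.009):
    """specimens on the surface whose mid height is z: (kind, xyz, area)"""
    out=[]
    for k in("black","green","red"):
        for u,v,A,a,b in blobs(r["frame"],k):
            if 60<A<180 and max(a,b)<17 and min(a,b)>9: out.append((k,onz(r,(u,v),z),A,(round(u,1),round(v,1))))
    return out
def down(yaw):  # tool pointing down, closing axis (tool y) at angle yaw from world x
    y=np.array([np.cos(yaw),np.sin(yaw),0]);z=np.array([0,0,-1.])
    return R.from_matrix(np.c_[np.cross(y,z),y,z]).as_quat()
E
python3 - <<'E'
from h import *
t=vision.read_camera("top");s=vision.read_camera("side")
for x in specs(t): print(*x)
k=798/155
P=[np.array(p)/k+[145,195]-[.4,.4] for p in[(52,155),(550,140),(572,415),(97,425)]]
W=[onz(t,p,z) for p,z in zip(P,[.085,.085,.042,.042])]
for w in W:print(w)
print([np.linalg.norm(W[i]-W[(i+1)%4]) for i in range(4)])
print("top",[b for b in blobs(t["frame"],"black") if 140<b[0]<300])
print("side",[b for b in blobs(s["frame"],"black") if 280<b[0]<330 and 220<b[1]<290])
C=[onz(t,np.array(p)/k+[145,195],0.00) for p in[(82,67),(630,50),(632,403)]];print("base",C)
E
```

```text
black [ 0.4511 -0.1408  0.009 ] 101.5 (356.7, 255.9)
black [ 0.5455 -0.1428  0.009 ] 94.5 (357.5, 215.4)
black [ 0.7863 -0.1341  0.009 ] 111.0 (353.7, 115.4)
red [ 0.4533 -0.319   0.009 ] 101.5 (433.1, 255.4)
[0.5188 0.2997 0.085 ]
[0.5265 0.092  0.085 ]
[0.4087 0.0876 0.042 ]
[0.4031 0.2933 0.042 ]
[np.float64(0.20784464818144327), np.float64(0.12548023708076558), np.float64(0.20580596903097761), np.float64(0.12362901433647283)]
top [(280.73717948717945, 220.0897435897436, 52.0, 10.0, 6.0), (201.67305236270752, 217.45721583652616, 130.5, 7.0, 19.0), (260.8016724231958, 94.02314730655031, 2750.5, 45.0, 96.0)]
side [(294.9787685774947, 265.9065817409766, 78.5, 6.260990142822266, 14.758047103881836), (322.3333333333333, 228.4552845528455, 20.5, 6.0, 6.0)]
base [array([0.5603, 0.3236, 0.    ]), array([0.5699, 0.0709, 0.    ]), array([0.4089, 0.0667, 0.    ])]
```

Run:
```python
from h import *
t=vision.read_camera("top");s=vision.read_camera("side")
print("pad",tri(t,(201.7,217.5),s,(295,265.9)),"knob",tri(t,(280.7,220.1),s,(322.3,228.5)))
print(onz(t,(201.7,217.5),.089),onz(t,(280.7,220.1),.044))
h=cv2.cvtColor(t["frame"],cv2.COLOR_RGB2HSV)
print(h[203:214:2,389:400:2].tolist())
```

```text
pad (array([0.5354, 0.1974, 0.0918]), np.float64(0.0014090278121852385)) knob (array([0.5321, 0.0333, 0.048 ]), np.float64(0.0006115734436952663))
[0.5348 0.198  0.089 ] [0.532  0.0336 0.044 ]
[[[0, 0, 118], [70, 54, 57], [72, 120, 49], [76, 113, 52], [70, 24, 64], [0, 2, 113]], [[73, 114, 47], [74, 123, 52], [74, 53, 63], [73, 50, 72], [76, 138, 50], [72, 16, 81]], [[74, 125, 55], [74, 55, 70], [120, 2, 140], [0, 0, 121], [74, 130, 51], [74, 83, 52]], [[76, 130, 55], [74, 89, 57], [90, 2, 144], [75, 4, 128], [72, 102, 55], [74, 77, 56]], [[74, 132, 52], [76, 127, 54], [75, 13, 121], [75, 4, 137], [74, 106, 53], [75, 34, 75]], [[78, 18, 72], [76, 141, 49], [77, 125, 55], [76, 130, 49], [75, 39, 66], [0, 0, 133]]]
```

```bash
sed -i 's/(S>90)&(V<120)/(S>40)\&(V<85)/' h.py
cat >> h.py <<'E'
YAW=.034
ux=np.array([np.cos(YAW),np.sin(YAW),0]);uy=np.array([-ux[1],ux[0],0])
hinge=np.array([.406,.1930,.034])
def best(p,yaw):
    c=[(abs(q[5]),down(y)) for y in(yaw,yaw+np.pi) if (q:=kinematics.solve_ik(p,down(y))) is not None]
    return min(c,key=lambda x:x[0])[1]
E
python3 - <<'E'
from h import *
yaw=np.pi/2+YAW
def tip(th,dz=0):  # tcp target for fingertips on pad at angle th
    return hinge+ux*(.140*np.cos(th)-.006*np.sin(th)+.002)+np.array([0,0,.140*np.sin(th)+.006*np.cos(th)+.017+dz])
hand.move_gripper(0,40)
p=tip(.36,.04)+uy*.002
q=best(p,yaw); bot.reach(p+[0,0,.05],q); bot.servo_line(p,velocity=.1)
f0=np.array(get_obs()["wrist_force"])
for th in np.r_[np.arange(.36,.0,-.04),0,-.012,-.022,-.03]:
    bot.servo_line(tip(th)+uy*.002,velocity=.05)
    o=get_obs();f=np.array(o["wrist_force"])-f0;print(round(th,3),f,o["position"][2]-.017,round(o["time_s"],1))
    if f[2]>30: break
bot.dwell(.3)
print(np.array(get_obs()["wrist_force"])-f0)
for th in(0.03,.1): bot.servo_line(tip(th),velocity=.05); print(np.array(get_obs()["wrist_force"])-f0)
bot.servo_line(tip(.36,.1),velocity=.3)
bot.reach([.35,-.3,.3],q)
t=vision.read_camera("top");cv2.imwrite("pics/top1.png",t["frame"][:,:,::-1])
cv2.imwrite("pics/c4.png",cv2.resize(t["frame"][195:290,145:300,::-1],(798,489),interpolation=cv2.INTER_CUBIC))
for x in specs(t): print(*x)
print(get_obs()["time_s"])
E
```

```text
0.36 [-0.0487 -0.3549  1.321 ] 0.08905567913133647 5.6
0.32 [-0.7784 -0.3235  1.1897] 0.08351732039424571 5.9
0.28 [-0.7548  0.2796  2.2267] 0.07817830023613086 6.1
0.24 [-0.5734  0.5733  2.9048] 0.07295996573038162 6.4
0.2 [-1.6333  0.666   2.5179] 0.06764873383520341 6.7
0.16 [-1.4271  1.3773  3.4627] 0.06237810388215041 6.9
0.12 [-2.5342 -0.1757  6.1436] 0.057061891254575794 7.2
0.08 [-0.5047  1.4263  3.1296] 0.05135331498802975 7.4
0.04 [-0.0149 -0.4327  0.2518] 0.04540312620788142 7.7
0.0 [ 0.967  -0.0495  4.488 ] 0.040109367837511255 8.0
-0.012 [ 0.8287 -0.6727  4.5634] 0.03869508634760754 8.2
-0.022 [1.4962 0.3075 5.9263] 0.03732416940484355 8.4
-0.03 [-1.9479 -1.5592 13.4865] 0.036872347237804026 8.7
[-1.4447 -2.2279 12.1982]
[ 0.5065  0.0242 -0.7471]
[-0.2296 -0.0109 -0.5547]
black [ 0.4511 -0.1408  0.009 ] 101.5 (356.7, 255.9)
black [ 0.5694 -0.1454  0.009 ] 93.5 (358.6, 205.3)
black [ 0.7863 -0.134   0.009 ] 110.5 (353.7, 115.5)
green [ 0.5628 -0.2275  0.009 ] 100.5 (393.4, 208.3)
red [ 0.4531 -0.3192  0.009 ] 102.0 (433.2, 255.5)
12.275
```

View pics/c4.png

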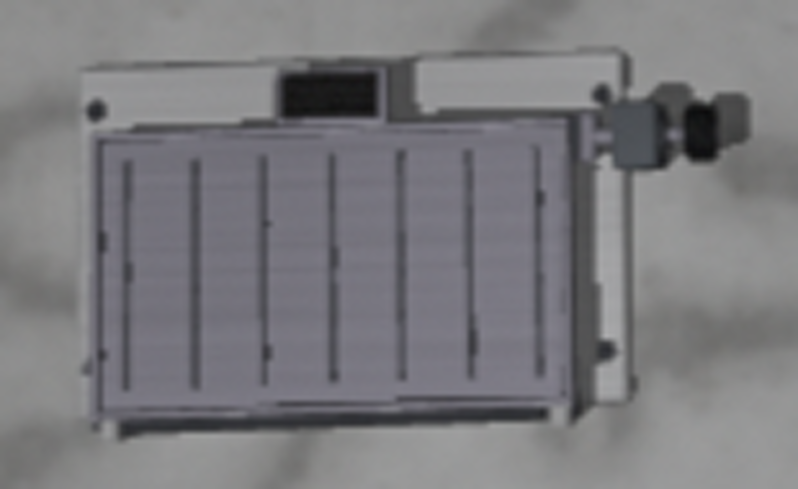

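The plate is caught and level: the rim corners in this crop are at (97,135), (572,120), (572,405) and (97,418). The round black specimen has been knocked to x=0.569, so I'll look again before each grasp.

```bash
cat > pick.py <<'E'
from h import *
import sys
t=vision.read_camera("top")
k=798/155
W=[onz(t,np.array(p)/k+[144.6,194.6],.044) for p in[(97,135),(572,120),(572,405),(97,418)]]
mid=np.mean(W,0);mid[2]=.04;yw=(W[0]+W[3]-W[1]-W[2])[:2];print("mid",mid,"yaw",np.arctan2(-yw[0],yw[1]),"size",np.linalg.norm(W[0]-W[1]),np.linalg.norm(W[1]-W[2]))
slots=[-66,-22,22,66]
def look():
    return sorted([x for x in specs(vision.read_camera("top")) if x[1][0]<.7 and x[1][1]<.05],key=lambda x:-x[1][1])
n0=int(sys.argv[1]);n1=int(sys.argv[2])
for i in range(n0,n1):
    S=look()
    if not S: print("none");break
    kd,p,_,uv=S[0]; print(i,kd,p,uv,len(S))
    z=.020
    q=best([p[0],p[1],z],YAW)
    hand.move_gripper(.055,30)
    bot.reach([p[0],p[1],.12],q); bot.servo_line([p[0],p[1],z],velocity=.12)
    f0=get_obs()["wrist_force"]
    w=hand.move_gripper(0.02,30)
    o=get_obs();print(" width",o["gripper_width"],"grip",o["grip_force"],o["wrist_force"])
    bot.servo_line([p[0],p[1],.14],velocity=.2)
    d=mid-ux*.010+uy*slots[3-i]*1e-3
    q=best([d[0],d[1],.1],YAW)
    bot.reach([d[0],d[1],.14],q)
    bot.servo_line([d[0],d[1],.04+z+.006],velocity=.12)
    bot.servo_line([d[0],d[1],.04+z+.001],velocity=.03)
    print(" place F",get_obs()["wrist_force"],get_obs()["gripper_width"])
    hand.move_gripper(.05,30)
    bot.servo_line([d[0],d[1],.15],velocity=.15)
    print(" t",get_obs()["time_s"])
bot.reach([.35,-.3,.3],q)
t=vision.read_camera("top");cv2.imwrite(f"pics/top_{n1}.png",t["frame"][:,:,::-1])
cv2.imwrite(f"pics/p_{n1}.png",cv2.resize(t["frame"][185:295,140:300,::-1],(800,550),interpolation=cv2.INTER_CUBIC))
for x in specs(t): print(*x)
E
python3 pick.py 0 1
```

```text
mid [0.4711 0.1921 0.04  ] yaw 0.03599183623874144 size 0.20812058460413246 0.12342009537321545
0 black [ 0.4511 -0.1408  0.009 ] (356.7, 255.9) 4
 width 0.02881175345667788 grip 29.156095683574677 [-1.248   0.0625  7.0277]
 place F [-0.3603  0.0388 -0.4807] 0.02891693588564897
 t 20.3833
black [0.456  0.2733 0.009 ] 150.0 (178.9, 252.6)
black [ 0.5694 -0.1454  0.009 ] 93.5 (358.6, 205.3)
black [ 0.7861 -0.134   0.009 ] 113.0 (353.7, 115.6)
green [ 0.5628 -0.2276  0.009 ] 100.0 (393.4, 208.3)
red [ 0.4533 -0.3191  0.009 ] 103.5 (433.1, 255.5)
```

View pics/p_1.png

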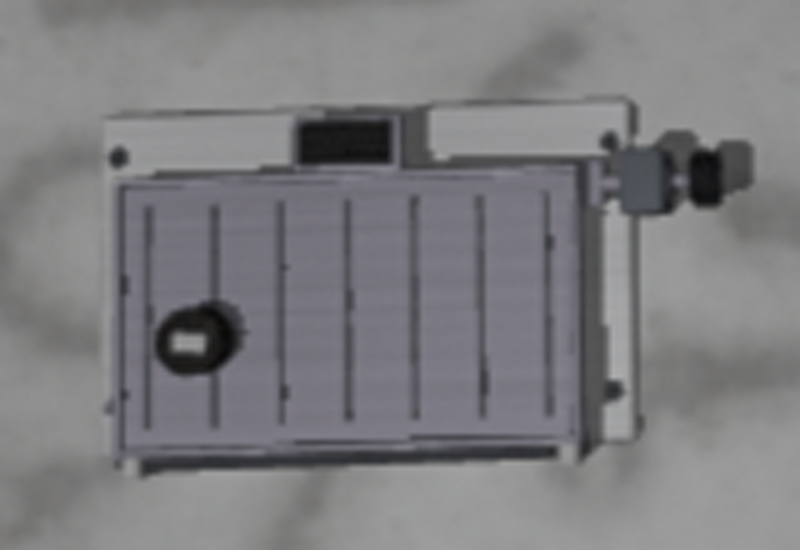

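The rect black specimen stands on the plate at (187,342) in the crop, inside the rim. The fingertips grazed the bench while closing, so I'll grip 3 mm higher for the rest.

```bash
sed -i 's/z=.020$/z=.023/' pick.py; python3 pick.py 1 4
```

```text
mid [0.4711 0.1921 0.04  ] yaw 0.03599183623874144 size 0.20812058460413246 0.12342009537321545
1 black [ 0.5694 -0.1454  0.009 ] (358.6, 205.3) 3
 width 0.028321572836559127 grip 29.212852120399475 [-0.8278 -0.3854  4.6964]
 place F [ 0.4769 -0.1766  1.4334] 0.028154069730114938
 t 29.6583
2 green [ 0.5628 -0.2275  0.009 ] (393.4, 208.3) 2
 width 0.028498820109573643 grip 29.353359639644623 [-0.4095  0.4483  6.1849]
 place F [0.8204 0.4564 0.796 ] 0.02839946336656441
 t 37.2833
3 red [ 0.4533 -0.319   0.009 ] (433.1, 255.4) 1
 width 0.028639167330976815 grip 29.173994064331055 [-1.8817 -0.2547  4.5366]
 place F [-0.4836  0.0206  0.4525] 0.02791291900967379
 t 45.1417
black [0.4578 0.2263 0.009 ] 135.5 (199.1, 252.0)
black [0.456  0.2734 0.009 ] 151.0 (178.8, 252.6)
black [ 0.7862 -0.1342  0.009 ] 112.0 (353.8, 115.5)
green [0.4586 0.1827 0.009 ] 129.0 (217.8, 251.8)
red [0.4606 0.1358 0.009 ] 112.0 (238.0, 251.0)
```

View pics/p_4.png

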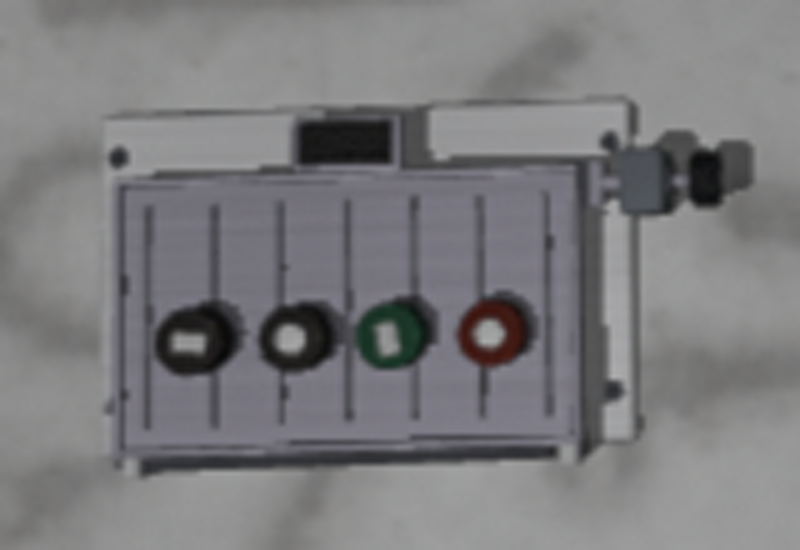

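All four stand apart inside the rim, at (190,341), (295,337), (393,333) and (493,331) in the crop. Next, the knob.

Run:
```python
from h import *
t=vision.read_camera("top");b=[x for x in blobs(t["frame"],"black") if 274<x[0]<290 and 212<x[1]<226];print(b)
k=onz(t,b[0][:2],.046)-uy*.001;k[2]=.042;print(k)
q=best(k,YAW)
hand.move_gripper(.05,30)
bot.reach(k+[0,0,.1],q);bot.servo_line(k,velocity=.08)
hand.move_gripper(.015,80)
o=get_obs();print("w",o["gripper_width"],o["grip_force"]);f0=np.array(o["wrist_force"])
for d in(.004,.008,.012,.015,.017,.018,.019,.020,.021):
    bot.servo_line(k-uy*d,velocity=.02);o=get_obs();f=(np.array(o["wrist_force"])-f0)
    print(d,"F",f@uy,"moved",-(np.array(o["position"])-k)@uy)
    if f@uy>18: break
bot.dwell(3)
s=vision.read_camera("side");cv2.imwrite("pics/s5.png",s["frame"][:,:,::-1])
hand.move_gripper(.06,30)
bot.dwell(.3)
p=np.array(get_obs()["position"]);bot.servo_line(p+[0,0,.12],velocity=.15)
bot.reach([.35,-.3,.3],q)
t=vision.read_camera("top");s=vision.read_camera("side")
a=cv2.resize(t["frame"][190:290,145:305,::-1],(560,350),interpolation=cv2.INTER_CUBIC)
c=cv2.resize(s["frame"][215:345,255:380,::-1],(240,250),interpolation=cv2.INTER_CUBIC)
im=np.zeros((600,560,3),np.uint8);im[:350]=a;im[350:,:240]=c
im[350:,260:500]=cv2.resize(cv2.imread("pics/s5.png")[215:345,255:380],(240,250));cv2.imwrite("pics/f.png",im)
cv2.imwrite("pics/topf.png",t["frame"][:,:,::-1])
print([x for x in blobs(t["frame"],"black") if 140<x[0]<300 and x[1]>180],get_obs()["time_s"])
```

```text
[(280.73717948717945, 220.0897435897436, 52.0, 10.0, 6.0)]
[0.532  0.0323 0.042 ]
w 0.023207647283111418 78.03532568737864
0.004 F 2.423620513786717 moved 0.003764352786505665
0.008 F 3.997525407331744 moved 0.007680050291682733
0.012 F 5.497161710722928 moved 0.011607175408338747
0.015 F 4.273405851049666 moved 0.014537971548991153
0.017 F 5.991519920700877 moved 0.01649271626900795
0.018 F 6.016289222060803 moved 0.017461182134402942
0.019 F 7.692781739528426 moved 0.01814293901816385
0.02 F 15.901544728204879 moved 0.018240896250233923
0.021 F 21.47390446632706 moved 0.01836997982665153
[(196.584755403868, 256.41751990898746, 146.5, 13.435027122497559, 14.142135620117188), (175.7892156862745, 257.34705882352944, 170.0, 13.435027122497559, 16.26345443725586), (280.66336633663366, 220.19471947194717, 50.5, 10.0, 6.0), (201.67305236270752, 217.45721583652616, 130.5, 7.0, 19.0)] 59.325
```

View pics/f.png

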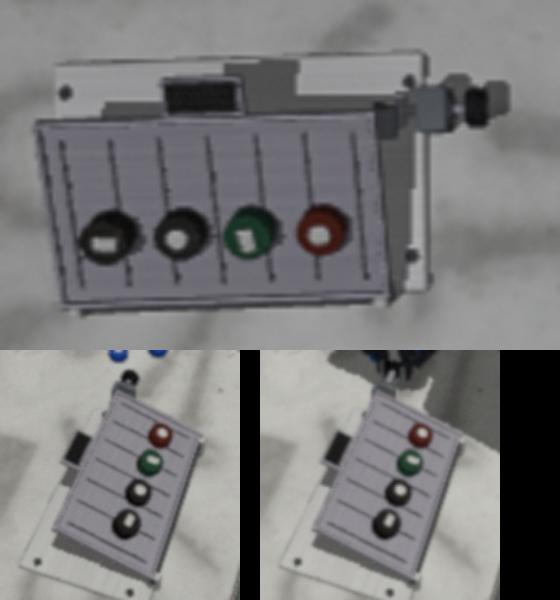

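View pics/topf.png

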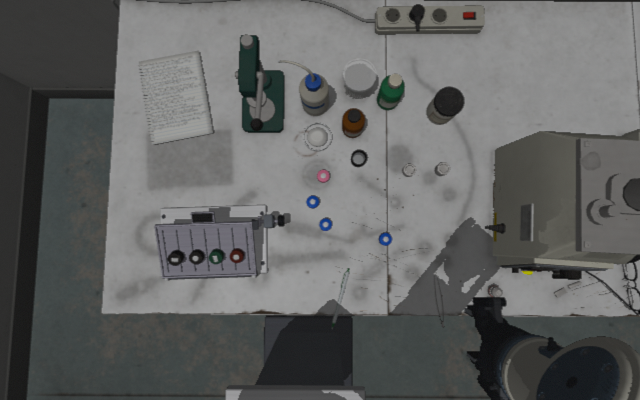

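The plate has risen to its slope: the pad is back at (202,217). All four specimens stand inside the rim with their faces up, the knob is home at (281,220), and the plugs, loupe and look-alikes are where they were. Handing in.

```bash
python3 -c "
from h import *
print(hand_in())"
```

```text
the job is handed in; nothing more can be done
None
```

The job is done and handed in at about 59 s of robot time: all four specimens present stand face up inside the rim on the risen drain plate, the catch is home, and the die plugs, loupe and look-alikes were not moved.

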